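Clamp a tube in the notched bench clamp

TASK

Clamp the square tube in the bench clamp: lift the sliding jaw's release bar and, holding it up, slide the jaw along until the tube is pushed home against the fixed jaw and the jaw's sprung pad is pressed in by about half its travel. Then let the bar drop fully into the nearest notch, easing the jaw along a little if it lands on a tooth, and let go. Never force the bar down on a tooth, squeeze the tube hard or press the pad in to its stop, and leave the other things on the bench alone.

Things in the scene. Friction and masses are not known exactly. Their poses are not given: they have to be found in the camera images.
- clamp_rail: Fixed steel rail of the bench clamp: bed 90 wide (x), 460 long (y), 12 thick, with a fixed jaw block (top 62 above the bench) at its +y end. Origin: on the bench, middle of the bed's width, 180 from the fixed jaw's face. Its +y axis is the direction in which the sliding jaw closes.
- strip_line (a point): Point of the rail on the line of the notched strip along its +x side, at tooth-top height (24). Teeth 11.7 long, 10 high; notches 8.3 long, pitch 20. The jaw's blade starts in a longer slot (66) at the -y end; after it come only teeth and notches. The strip is bolted through slots and sits up to 10 either way along the rail: where the notches lie is not measured, it must be felt or seen.
- jaw (a joint): Travel of the sliding jaw along the rail's +y, 0 to 0.205 m. The jaw is a grey painted block 84 x 70 x 36 (top 52 above the bench); its middle is at rail y = -0.145 + joint value. It slides with about 6 N of friction plus 8 N per m/s, and stays where it is left (the pad's spring alone does not push it back).
- release_bar (a joint): Lift of the release bar, 0 = fully down (blade at the notch floor), 0.009 to 0.010 = blade on top of a tooth, 0.018 = upper stop. Spring and weight press it down with about 6 N when down, 8.5 N when up; damped, it drops at about 0.2 m/s. The blade (6.5 long along the rail, in line with the jaw's middle) clears the teeth only above 0.010 and drops only within about 0.9 mm of a notch's middle.
- blade (a joint): How far the steel blade at the bar's +x end is forced up in its sprung holder, 0 to 0.008 m. It stays at 0 until the blade bears on a tooth with more than about 15 N, then yields 1 mm for each further 2 N; beyond 0.004 (about 23 N) it counts as bent. Letting go of the bar over a tooth does not bend it; forcing the bar down on a tooth does.
- bar_grip (a point): Middle of the free part of the release bar, on its axis: a round steel bar 14 in diameter lying across the rail (along the rail's x), on two posts 60 apart, 95 above the bench when down. 36 of free space below the bar. Moves with the jaw. Fingers pressing on the bar can keep it from dropping.
- pad (a joint): How far the sprung rubber pad on the front of the sliding jaw is pressed in, 0 = free, 0.032 = at its stop. Spring: about 3.2 N to start plus 0.1 N per mm, so about 4.8 N at half travel; pushing the tube along the bed (under 3 N) hardly presses it, so it yields only once the tube is home.
- pad_face (a point): Middle of the pad's front face (44 wide, 26 high), 28 above the bench, 79 ahead of the jaw's middle along rail +y when the pad is free.
- fixed_face (a point): Middle of the fixed jaw's face, which looks to the rail's -y; 27 above the bench. Axes parallel to the rail's.
- tube: Loose square steel tube 30 x 30, 110 long along its own y, lying on the bed along the rail, 10 to 40 short of the fixed jaw. Origin: centre of its underside. About 0.28 kg. Home: its end against the fixed jaw, so its origin is 55 from the face.
- brush: Bystander: wire brush with wooden handle, 200 long, lying on the bench on the far side of the clamp. Origin at its middle.
- wrench: Bystander: steel wrench 180 long lying on the bench on the robot's side of the clamp. Origin at its middle.
- offcut: Bystander: offcut of steel angle 40 x 40, 60 long, on the bench on the far side of the clamp. Origin at the centre of its underside.
There are look-alikes about, which are no part of the job. Several things have the shape of the tube; the one meant has the colours described above.

How it is judged:
By the outcome, as a careful person would: the job done as asked, in the order asked, and still so for the second after the job is handed in, with the robot touching nothing.
It also fails if it takes over 72 s, if anything falls off the work surface, if the arm or the gripper's body presses on something with over 40 N, if the wrist force passes 120 N, or if a joint passes its speed limit or range.

ROBOT

A 7-joint arm with a two-finger parallel gripper is mounted at the origin on the work surface. World frame = base frame: x ahead of the robot, y to its left, z up, the work surface at z = 0. Lengths are in m, angles in rad, forces in N, time in s.
With the tool pointing down it reaches from about 0.425 to 0.925 m from the base axis. Payload 6.8 kg.
Tool frame: the origin (TCP) lies at the very end of the fingers, on their centre line; the grasp point (between the pads) lies 19 mm behind it; z points along the fingers, y is the line along which they close (so a half turn about z gives the same grasp; the last joint's range is limited). The gripper opens to 85 mm and grips with 20 to 120 N. Pads are 22 mm wide; open, the fingers measure 114 mm over their backs; the gripper's body (76 mm by 85 mm) begins 54 mm behind the grasp point. The pads swing forward as they close: fully open they stand 13 mm farther back than shut.
Start: joints at [-1.412, 0.477, 0.022, 1.555, -0.011, 1.109, -0.083], TCP at [0.178, 0.651, 0.2] pointing down, gripper open.
Joint ranges: [-2.96, 2.96], [-0.34, 2.1], [-1.41, 1.46], [0.24, 2.44], [-1.37, 4.51], [0.17, 1.92], [-2.96, 2.96]. Speed limits (rad/s): [2.39, 2.39, 3.14, 3.14, 3.14, 3.14, 3.14].

INTERFACE

Orientations are given as a unit quaternion [w, x, y, z].
In Python, from station import monitor, eyes, bot gives the robot as it stands.
- The arm moves only by the tool move_tool, called after "Emit:" by a JSON object that holds its "name" and its "arguments". Schema: {"type":"object","properties":{"ticks":{"type":"array","items":{"type":"object","properties":{"xyz":{"type":"array","items":{"type":"number"},"minItems":3,"maxItems":3},"rz":{"type":"number"},"finger_gap":{"type":"number"}},"additionalProperties":false,"required":["finger_gap"]},"minItems":1,"maxItems":20},"grip_force":{"type":"number"},"only":{"type":"string"},"quiet":{"type":"boolean"},"lines":{"type":"string"}},"required":["ticks"],"additionalProperties":false}. ticks is a list of rows, 1 to 20 of them, each an object with the fields xyz (a list: dx, dy, dz in m), rz (a turn about the tool's z in rad), finger_gap (the opening from 0.0 (shut) to 1.0 (fully open)); a field left out counts as zero (the opening has to be given); each row shifts and turns the commanded pose from where the row before left it, along the tool's axes as they then stand; what a row does not reach is not made up. A row lasts 1/10 s, in which the tool goes at most 0.05 m and 0.15 rad, less where a joint would pass 70% of its speed; a pose out of reach is approached as far as the arm can. The fingers move at their own pace and stop on an object; grip_force is the grip in N (left out, the last holds). Time passes only in rows, so rows that do not move let the fingers close. The tool returns the time, the measured TCP pose, the force, the opening and the grip force at its end. only (a regular expression) keeps the lines of the reply that match it, lines (a string "A,B") keeps lines A to B, and quiet returns only ok. Input that does not fit is refused with a message, and nothing moves.
- monitor.get_obs(): the state, without advancing time (a new reading comes with each control period).
- eyes.read_camera(name): name is "scene" or "top" or "wrist"; returns the picture (480x640x3 uint8, blue, green, red); there is no depth.
- eyes.camera_info(name): a dict with "vertical_fov" (degrees; the focal length in pixels is half the picture's height over the tangent of half this angle, whatever the lens; pixels are square), "cx", "cy" (the principal point, pixels), "k1" (the pictures are not rectified: a ray, as slopes to the right and down, at radius r is drawn at 1 + k1 r^2 times it, then the intrinsics apply), "view" (4x4, takes a point from world to camera coordinates); the wrist camera has in their place "hand_eye" (4x4, takes a point from camera to tool coordinates, whose origin is the TCP and whose axes are the flange's). Camera axes: x right, y up, looking along -z (the intrinsics and any distortion apply to the point x, -y, -z); pixel columns grow to the right and rows downward; lengths in m; the calibration is good to about 2 mm. A picture is of the moment at which its call begins: read the wrist's pose just before it. camera_info takes no time and is no camera call.
- bot.hand_in(): hands the job in; it is judged then, once.
The state is a dict: "t": time; "q": joint angles; "joint_vel": joint speeds; "joint_torque": joint torques, N m; "eef_pos": TCP position; "tool_rot": TCP orientation; "contact_force": force on the tool from outside, world axes, zero at the start; "torque": the same for the moment, N m; "gripper_width": opening from 0.0 (shut) to 1.0 (fully open); "grasp_force": force on a finger pad.
Only numpy, scipy, OpenCV 4.12 (cv2) and the standard library are available. Lean on these libraries where they do the work, as an engineer would, in place of code of your own. Each camera call takes 0.05 s, during which the arm holds its last target. There are 200 camera calls.

## Working session

There is one attempt and no reset: what is moved stays moved. The work goes in short steps, Python scripts to look and compute and a tool call to move; the robot and the scene stay as the last step left them, time stands still between calls to the robot, and variables do not carry over. Pictures are saved under pics/ and viewed, at most 10 in all, crops included, and the job is handed in when it is done.

```bash
mkdir -p pics; ls
```

Run:
```python
from station import monitor, eyes, bot
import cv2
for n in ("scene","top"):
    cv2.imwrite(f"pics/{n}0.png",eyes.read_camera(n)); print(n,eyes.camera_info(n))
print(eyes.camera_info("wrist")); print(monitor.get_obs())
```

```text
pics
scene {'vertical_fov': 52.77591370721929, 'cx': 311.9307351204272, 'cy': 234.07377860626482, 'k1': 0.0049707250139089465, 'view': array([[ 0.09415907,  0.99555541,  0.00186899, -0.20606506],
       [-0.84755718,  0.07917632,  0.52476465,  0.42463741],
       [ 0.5222843 , -0.05099542,  0.85124531, -1.28033873],
       [ 0.        ,  0.        ,  0.        ,  1.        ]])}
top {'vertical_fov': 45.233148838600464, 'cx': 316.88710621386264, 'cy': 228.55579171236226, 'k1': 0.04850282248608057, 'view': array([[ 0.01849055, -0.99974116, -0.0132553 ,  0.14267652],
       [ 0.99925343,  0.01802849,  0.03416962, -0.58935394],
       [-0.03392181, -0.01387722,  0.99932814, -1.17508783],
       [ 0.        ,  0.        ,  0.        ,  1.        ]])}
{'vertical_fov': 67.74479478299794, 'cx': 318.73017290596727, 'cy': 239.72515128367456, 'k1': -0.06117533421016801, 'hand_eye': array([[-2.73202999e-04,  9.60178535e-01,  2.79387018e-01,
         7.14864402e-02],
       [ 9.99999811e-01,  1.08594395e-04,  6.04655656e-04,
        -2.98872056e-04],
       [ 5.50237517e-04,  2.79387130e-01, -9.60
[... 171 characters left out ...]
8,  0.02239262,  1.55632558, -0.01148934,
        1.10928902, -0.08306886]), 'joint_vel': array([ 1.07284956e-03, -1.90715430e-03,  8.45604835e-04, -3.34911327e-03,
        1.21654849e-03, -3.44185202e-05, -4.36135618e-04]), 'joint_torque': array([ 4.01421436e-03, -5.97758174e+01,  1.61350630e+00, -2.81955510e+01,
        1.28796342e-02,  4.92248786e-03,  1.80500956e-05]), 'eef_pos': array([0.17785456, 0.65055944, 0.19922352]), 'tool_rot': array([-3.30621196e-05,  1.32995904e-01,  9.91116253e-01, -8.13466736e-04]), 'contact_force': array([-0.08316783, -0.35513336,  0.58942702]), 'torque': array([ 0.1051906 , -0.02441345,  0.00949917]), 'grasp_force': 0.0, 'gripper_width': 0.9982706690430274}
```

View pics/top0.png

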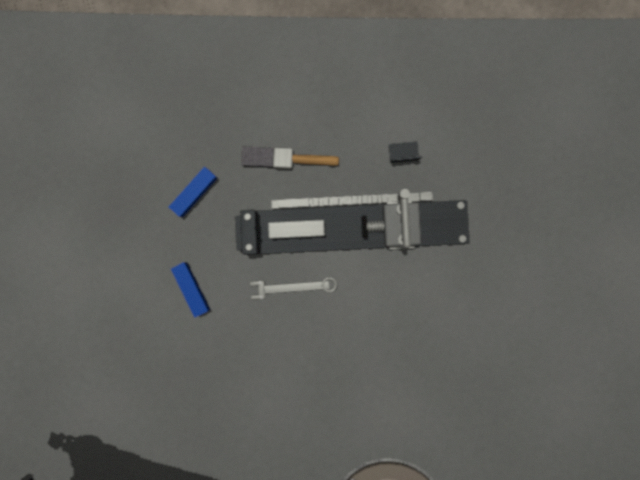

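View pics/scene0.png

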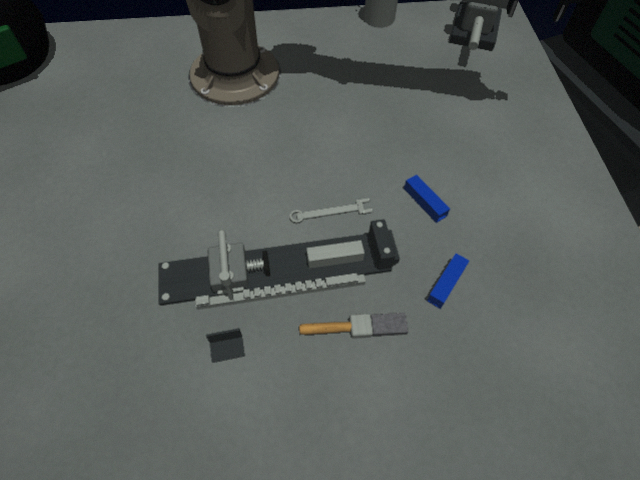

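Top view: the clamp runs along the image's horizontal axis, with the fixed jaw at (248,232) on the left (world +y), the jaw at (402,225), and the strip on the far side (row ~200). The whitish tube is at (296,229). The blue ones are look-alikes.

Run:
```python
import cv2,numpy as np
a=cv2.imread("pics/top0.png")[180:265,230:480]; b=cv2.imread("pics/scene0.png")[210:312,150:400]
f=lambda i:cv2.resize(i,(800,int(i.shape[0]*3.2)),interpolation=cv2.INTER_CUBIC)
c=np.vstack([f(a),f(b)]).astype(float)*1.5
cv2.imwrite("pics/crop0.png",np.clip(c,0,255).astype(np.uint8))
```

Create h.py:
```python
import numpy as np,cv2
from station import monitor,eyes,bot
from scipy.spatial.transform import Rotation as R
def K(ci): 
    f=240/np.tan(np.radians(ci["vertical_fov"])/2); return np.array([[f,0,ci["cx"]],[0,f,ci["cy"]],[0,0,1]])
def c2w(name,obs=None):
    ci=eyes.camera_info(name)
    if name!="wrist": return ci,np.linalg.inv(ci["view"])
    T=np.eye(4);T[:3,:3]=R.from_quat(obs["tool_rot"],scalar_first=True).as_matrix();T[:3,3]=obs["eef_pos"]
    return ci,T@ci["hand_eye"]
def px2w(name,uv,z,obs=None):
    ci,M=c2w(name,obs)
    p=cv2.undistortPoints(np.array([[uv]],float),K(ci),np.array([ci["k1"],0,0,0]))[0,0]
    d=M[:3,:3]@[p[0],-p[1],-1]; o=M[:3,3]; return o+d*(z-o[2])/d[2]
def w2px(name,P,obs=None):
    ci,M=c2w(name,obs); c=np.linalg.inv(M)@np.append(P,1); x=np.array([c[0],-c[1]])/-c[2]
    x*=1+ci["k1"]*(x@x); return (K(ci)@np.append(x,1))[:2]
```

```text
(no output)
```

View pics/crop0.png

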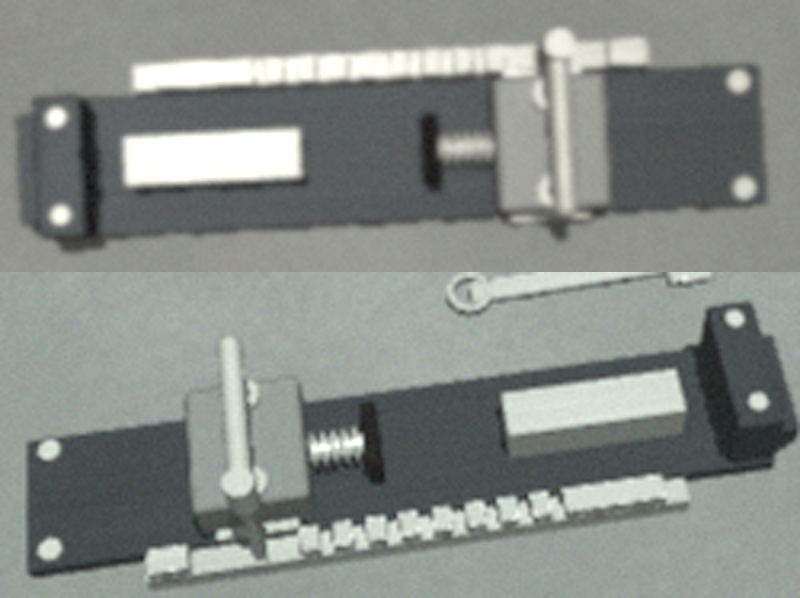

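Run:
```python
from h import *
g=lambda u,v,z: px2w("top",(230+u/3.2,180+v/3.2),z)
n=lambda v:np.round(v,4)
for name,u,v,z in [("bedFar",757,66,.012),("bedNear",765,205,.012),("faceFar",82,97,.062),("faceNear",88,234,.062),("facebotFar",98,97,.012),
("t1",122,137,.042),("t2",301,128,.042),("t3",303,179,.042),("t4",126,187,.042),
("j1",495,84,.052),("j2",605,80,.052),("j3",609,205,.052),("j4",498,211,.052),("knob",559,42,.095),("barnear",563,205,.102),("stripL",133,78,.024),("stripR",648,50,.024),("padfar",428,115,.041),("padnear",433,189,.041)]: print(name,n(g(u,v,z)))
```

```text
bedFar [ 0.6493 -0.1518  0.012 ]
bedNear [ 0.5606 -0.1578  0.012 ]
faceFar [0.6188 0.2743 0.062 ]
faceNear [0.5344 0.2687 0.062 ]
facebotFar [0.6221 0.27   0.012 ]
t1 [0.5954 0.2511 0.042 ]
t2 [0.603  0.1389 0.042 ]
t3 [0.5711 0.1371 0.042 ]
t4 [0.5641 0.2479 0.042 ]
j1 [0.632 0.019 0.052]
j2 [ 0.6356 -0.0488  0.052 ]
j3 [ 0.5583 -0.0523  0.052 ]
j4 [0.5533 0.016  0.052 ]
knob [ 0.6545 -0.0142  0.095 ]
barnear [ 0.5572 -0.0169  0.102 ]
stripL [0.6339 0.2466 0.024 ]
stripR [ 0.6573 -0.0803  0.024 ]
padfar [0.6126 0.0595 0.041 ]
padnear [0.5663 0.0556 0.041 ]
```

The clamp is yawed about 3.8° (rail +y ≈ (-0.066, 0.998)), the jaw's middle is near (0.595, -0.016) and the tube is about 22 mm short of home. The sizes check out: tube 112x32, jaw 68x77. Next I turn to the rail and look at the strip with the wrist camera.

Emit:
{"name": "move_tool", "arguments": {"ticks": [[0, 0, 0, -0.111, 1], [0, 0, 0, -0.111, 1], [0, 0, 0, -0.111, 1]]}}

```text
refused: ticks[0]: [0, 0, 0, -0.111, 1] is not of type 'object' (schema: type "object"). Nothing was moved.
```

Refused on format, not on reach. It needs a list of objects, one for each row.

Emit:
{"name": "move_tool", "arguments": {"ticks": [{"rz": -0.111, "finger_gap": 1}, {"rz": -0.111, "finger_gap": 1}, {"rz": -0.111, "finger_gap": 1}]}}

```text
t: 0.4
eef_pos: [0.1778, 0.6508, 0.1995]
tool_rot: [-0.0, -0.035, 0.999, -0.001]
contact_force: [-0.4, 0.0, 0.1]
gripper_width: 1.001
grasp_force: 0.0
```

Emit:
{"name": "move_tool", "arguments": {"ticks": [{"xyz": [-0.023, -0.038, 0], "finger_gap": 1}, {"xyz": [-0.023, -0.038, 0], "finger_gap": 1}, {"xyz": [-0.023, -0.038, 0], "finger_gap": 1}, {"xyz": [-0.023, -0.038, 0], "finger_gap": 1}, {"xyz": [-0.023, -0.038, 0], "finger_gap": 1}, {"xyz": [-0.023, -0.038, 0], "finger_gap": 1}, {"xyz": [-0.023, -0.038, 0], "finger_gap": 1}, {"xyz": [-0.023, -0.038, 0], "finger_gap": 1}, {"xyz": [-0.023, -0.038, 0], "finger_gap": 1}, {"xyz": [-0.023, -0.038, 0], "finger_gap": 1}, {"xyz": [-0.023, -0.038, 0], "finger_gap": 1}, {"xyz": [-0.023, -0.038, 0], "finger_gap": 1}, {"xyz": [-0.023, -0.038, 0], "finger_gap": 1}, {"xyz": [-0.023, -0.038, 0], "finger_gap": 1}, {"xyz": [-0.023, -0.038, 0], "finger_gap": 1}, {"xyz": [-0.023, -0.038, 0], "finger_gap": 1}, {"finger_gap": 1}, {"finger_gap": 1}, {"finger_gap": 1}]}}

```text
t: 2.3
eef_pos: [0.5846, 0.0701, 0.1997]
tool_rot: [-0.001, -0.034, 0.999, 0.0]
contact_force: [0.5, -0.0, -1.1]
gripper_width: 0.995
grasp_force: 0.0
```

Run:
```python
from h import *
import json
o=monitor.get_obs(); im=eyes.read_camera("wrist"); cv2.imwrite("pics/w1.png",im)
json.dump({k:np.array(o[k]).tolist() for k in("eef_pos","tool_rot")},open("w1.json","w"))
print(o["t"],o["eef_pos"],o["tool_rot"])
```

```text
2.3 [0.58459824 0.07010286 0.19967363] [-5.60967481e-04 -3.38503610e-02  9.99426708e-01  3.05010833e-04]
```

View pics/w1.png

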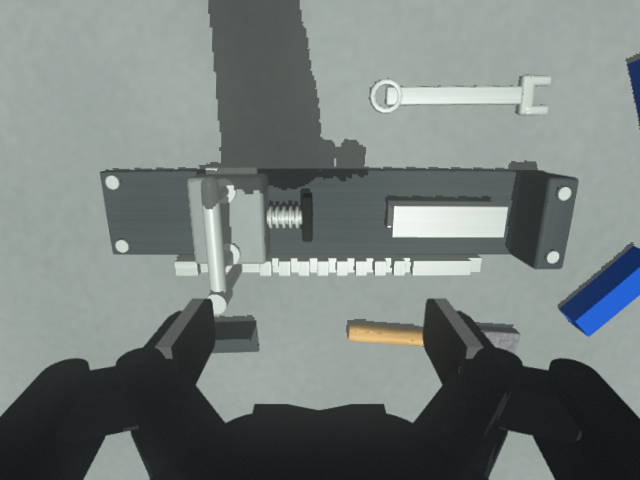

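The strip shows clearly: notches at cols ~276–411, row 266, tube at (450,221), pad at col ~310, bar from (210,190) to (218,303). Enlarging.

Run:
```python
import cv2,numpy as np
i=cv2.imread("pics/w1.png")
f=lambda a:cv2.resize(a,None,fx=5,fy=5,interpolation=cv2.INTER_CUBIC)
cv2.imwrite("pics/w1c.png",np.vstack([f(i[248:283,265:425]),f(i[200:282,465:565][:, :]).repeat(1,0)[:400,:500] if 0 else np.hstack([f(i[195:280,490:570]),f(i[195:280,285:365])])]))
```

```text
(no output)
```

View pics/w1c.png

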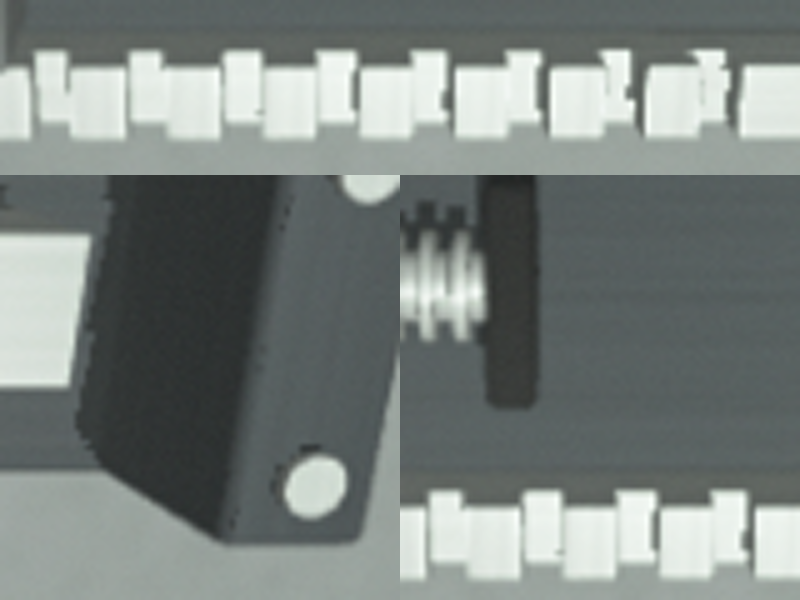

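Run:
```python
from h import *
import json
o=json.load(open("w1.json"))
g=lambda u,v,z: px2w("wrist",(u,v),z,o)
P=lambda u,v,z:g(265+u/5,248+v/5,z)
teeth=[(31,102),(70,102),(126,102),(168,102),(221,102),(263,102),(317,102),(360,102),(413,102),(455,102),(508,102),(550,102),(604,102),(645,102),(700,102),(740,102)]
T=np.array([P(u,v,.024) for u,v in teeth])
# strip bottom edge of tooth tops for direction
e0,e1=g(190,275,.024),g(470,272.5,.024); print("stripdir(rough)",np.arctan2(-(e1-e0)[0],(e1-e0)[1]))
e0,e1=P(95,137,.024),P(770,137,.024); print("toothedge dir",np.arctan2(-(e1-e0)[0],(e1-e0)[1]))
L=lambda u,v,z:g(490+u/5,195+(v-175)/5,z)
f1,f2=L(283,180,.062),L(220,543,.062); b1,b2=L(108,180,.012),L(82,430,.012)
print("faceTop",f1,f2,"dir",np.arctan2((f1-f2)[1],(f1-f2)[0]),"bot",b1,b2)
pad=g(312.6,215,.041); padb=g(312.6,236,.041); tube=[L(91,235,.042),L(70,386,.042)]; print("pad",pad,padb,"tube",tube)
bolts=[g(112,183,.014),g(122,247,.014),g(565,194,.064),g(553,257,.064)]; print("bolts",np.round(bolts,4))
print("knob",g(217,303,.095),"nearend",g(209,188,.095))
a=-np.arctan2(*((np.array(bolts[2])+bolts[3]-bolts[0]-bolts[1])[:2])); print("axis from bolts",a)
a=0.066
yh=np.array([-np.sin(a),np.cos(a)]);xh=np.array([np.cos(a),np.sin(a)])
for n,p in [("f1",f1),("f2",f2),("b1",b1),("b2",b2),("pad",pad),("padb",padb),("t1",tube[0]),("t2",tube[1]),("knob",g(217,303,.095))]: print(n,np.round([p[:2]@xh,p[:2]@yh],4))
ty=T[:,:2]@yh; print("strip x",np.round(T[:,:2]@xh,4)[::5]); m=(ty[0::2]+ty[1::2])/2; print("notch",np.round(m,4),np.diff(m).round(4)); print(np.round(np.diff(ty),4))
```

```text
stripdir(rough) 0.07642815910533159
toothedge dir 0.06604927419555497
faceTop [0.5486313  0.27235992 0.062     ] [0.61784824 0.27693257 0.062     ] dir -3.075626036275309 bot [0.55722308 0.26787021 0.012     ] [0.61101333 0.27377796 0.012     ]
pad [0.58527056 0.06414773 0.041     ] [0.60586542 0.06544172 0.041     ] tube [array([0.56427691, 0.24987168, 0.042     ]), array([0.59416195, 0.25203009, 0.042     ])]
bolts [[ 0.5711 -0.1424  0.014 ]
 [ 0.6393 -0.1375  0.014 ]
 [ 0.5453  0.288   0.064 ]
 [ 0.6046  0.2915  0.064 ]]
knob [ 0.6558468  -0.01276675  0.095     ] nearend [ 0.55739979 -0.01781638  0.095     ]
axis from bolts 0.07023311601829357
f1 [0.5654 0.2356]
f2 [0.6348 0.2356]
b1 [0.5737 0.2305]
b2 [0.6277 0.2329]
pad [0.5882 0.0254]
padb [0.6089 0.0253]
t1 [0.5795 0.2121]
t2 [0.6095 0.2123]
knob [ 0.6536 -0.056 ]
strip x [0.6486 0.6485 0.6485 0.6486]
notch [-0.0141  0.006   0.0258  0.0458  0.0657  0.0855  0.1055  0.1255] [0.0201 0.0198 0.0201 0.0199 0.0198 0.02   0.0201]
[0.0081 0.0117 0.0087 0.011  0.0087 0.0112 0.0089 0.011  0.0087 0.011
 0.0088 0.0113 0.0086 0.0115 0.0084]
```

Notches are at s = …0.0458, 0.0657, 0.0855 (pitch 20.0, teeth ≈11.3, which agrees). Jaw middle ≈ -0.055 and face ≈ 0.2345. Half pad travel puts the jaw at ≈0.0615, so the notch at 0.0657 is the one to use. Gripping the bar now.

Emit:
{"name": "move_tool", "arguments": {"ticks": [{"xyz": [-0.002, -0.0288, 0], "finger_gap": 1}, {"xyz": [-0.002, -0.0288, 0], "finger_gap": 1}, {"xyz": [-0.002, -0.0288, 0], "finger_gap": 1}, {"finger_gap": 1}, {"xyz": [0, 0, 0.0314], "finger_gap": 1}, {"xyz": [0, 0, 0.0314], "finger_gap": 1}, {"xyz": [0, 0, 0.0314], "finger_gap": 1}, {"xyz": [0, 0, 0.0314], "finger_gap": 1}, {"finger_gap": 1}, {"finger_gap": 1}], "grip_force": 40}}

```text
t: 3.35
eef_pos: [0.5969, -0.0156, 0.0748]
tool_rot: [-0.0, -0.034, 0.999, 0.0]
contact_force: [1.2, 0.3, 1.6]
gripper_width: 1.0
grasp_force: 0.0
```

Emit:
{"name": "move_tool", "arguments": {"ticks": [{"finger_gap": 0.5}, {"finger_gap": 0.3}, {"finger_gap": 0.1}, {"finger_gap": 0.0}, {"finger_gap": 0}, {"finger_gap": 0}, {"finger_gap": 0}, {"finger_gap": 0}], "grip_force": 40}}

```text
t: 4.15
eef_pos: [0.597, -0.017, 0.0744]
tool_rot: [-0.0, -0.033, 0.999, 0.0]
contact_force: [0.9, -0.1, 0.5]
gripper_width: 0.002
grasp_force: 0.0
```

Run:
```python
from h import *
o=monitor.get_obs();a=.066;p=o["eef_pos"];yh=np.array([-np.sin(a),np.cos(a)]);xh=np.array([np.cos(a),np.sin(a)])
print("X,s",p[:2]@xh,p[:2]@yh,p[2]);cv2.imwrite("pics/w2.png",eyes.read_camera("wrist"))
```

```text
X,s 0.5945712070072611 -0.056351450468657645 0.07441049276688048
```

View pics/w2.png

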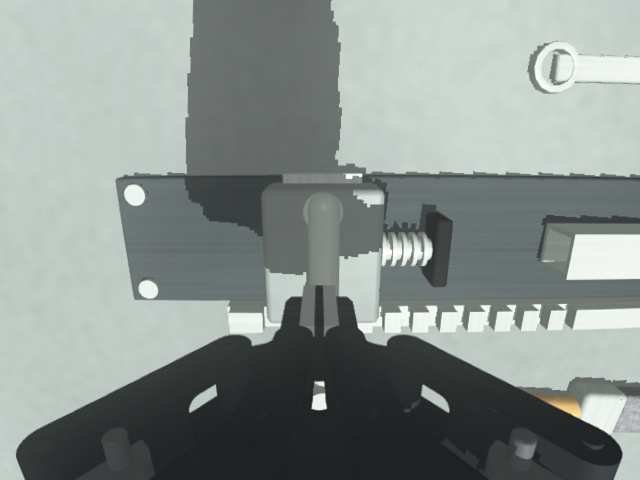

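The fingers read fully shut with no grip force, although the bar seems to run into the gap between them at (320,300). Zooming in before acting.

Emit:
{"name": "move_tool", "arguments": {"ticks": [{"finger_gap": 0}, {"finger_gap": 0}], "grip_force": 40}}

```text
t: 4.4
eef_pos: [0.597, -0.017, 0.0745]
tool_rot: [-0.0, -0.033, 0.999, 0.0]
contact_force: [0.9, 0.5, -0.3]
gripper_width: 0.001
grasp_force: 0.0
```

Run:
```python
from h import *
i=cv2.imread("pics/w2.png")[270:430,250:400]; s=eyes.read_camera("scene")[180:300,160:310]; 
f=lambda a,h:cv2.resize(a,(400,h),interpolation=cv2.INTER_CUBIC)
c=np.hstack([f(i,426),cv2.copyMakeBorder(f(s,320),0,106,0,0,cv2.BORDER_CONSTANT)]).astype(float)*1.6
cv2.imwrite("pics/w2c.png",np.clip(c,0,255).astype(np.uint8))
```

```text
(no output)
```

View pics/w2c.png

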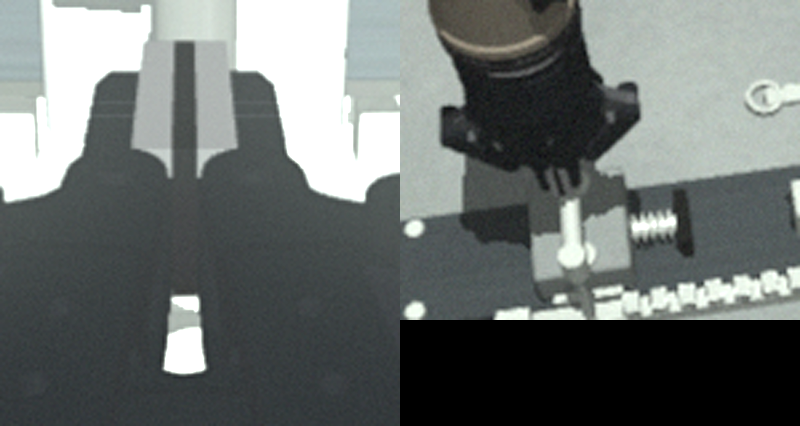

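Run:
```python
from h import *
o=monitor.get_obs();a=.066;yh=np.array([-np.sin(a),np.cos(a),0]);xh=np.array([np.cos(a),np.sin(a),0])
for c in("wrist","scene"):
  print(c,"tcp",w2px(c,o["eef_pos"],o).round(0),"grasp",w2px(c,o["eef_pos"]+[0,0,.019],o).round(0))
  for X in(.555,.57,.585,.595,.605,.62,.654): print(X,[w2px(c,X*xh-.0555*yh+[0,0,z],o).round(0).tolist() for z in(.095,.102)])
s=eyes.read_camera("scene")[200:290,190:280]; w=eyes.read_camera("wrist")[270:420,270:370]
# show after gripper partially open
cv2.imwrite("pics/s3.png",cv2.resize(s,(540,540),interpolation=cv2.INTER_CUBIC))
```

```text
wrist tcp [319. 279.] grasp [319. 295.]
0.555 [[321.0, 212.0], [321.0, 216.0]]
0.57 [[321.0, 245.0], [321.0, 250.0]]
0.585 [[321.0, 277.0], [321.0, 283.0]]
0.595 [[321.0, 297.0], [321.0, 303.0]]
0.605 [[321.0, 316.0], [321.0, 323.0]]
0.62 [[321.0, 344.0], [321.0, 352.0]]
0.654 [[321.0, 400.0], [321.0, 410.0]]
scene tcp [223. 257.] grasp [221. 252.]
0.555 [[220.0, 234.0], [220.0, 232.0]]
0.57 [[221.0, 241.0], [220.0, 239.0]]
0.585 [[221.0, 247.0], [221.0, 246.0]]
0.595 [[222.0, 252.0], [221.0, 250.0]]
0.605 [[222.0, 257.0], [221.0, 255.0]]
0.62 [[222.0, 264.0], [222.0, 262.0]]
0.654 [[224.0, 281.0], [223.0, 279.0]]
```

View pics/s3.png

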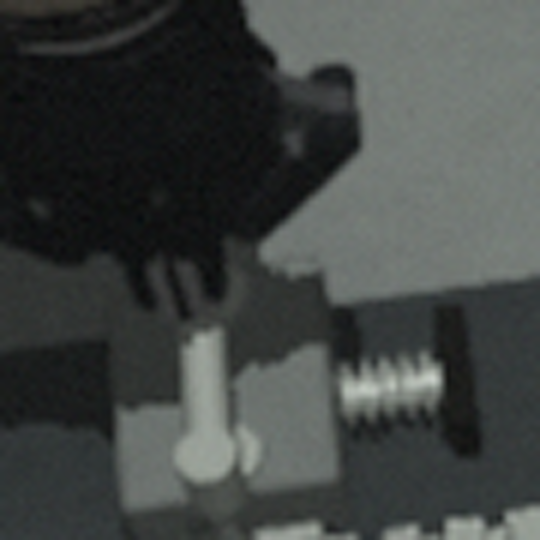

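The picture shows the fingertips shut (dark rubber faces touching) right where the bar should be, and the readings show no contact. I'll test by feel with a small lift.

Emit:
{"name": "move_tool", "arguments": {"ticks": [{"xyz": [0, 0, -0.003], "finger_gap": 0}, {"xyz": [0, 0, -0.003], "finger_gap": 0}, {"finger_gap": 0}], "grip_force": 40}}

```text
t: 4.85
eef_pos: [0.5975, -0.017, 0.0811]
tool_rot: [0.001, -0.033, 0.999, 0.0]
contact_force: [0.8, 0.2, -0.4]
gripper_width: -0.002
grasp_force: 0.0
```

Emit:
{"name": "move_tool", "arguments": {"ticks": [{"xyz": [0, 0, -0.003], "finger_gap": 0}, {"xyz": [0, 0, -0.003], "finger_gap": 0}, {"finger_gap": 0}, {"finger_gap": 0}], "grip_force": 40}}

```text
t: 5.25
eef_pos: [0.5971, -0.017, 0.0866]
tool_rot: [0.0, -0.033, 0.999, 0.0]
contact_force: [-0.4, 0.0, 0.3]
gripper_width: -0.001
grasp_force: 0.0
```

No resistance, so the bar isn't between the pads. In both pictures the tips appear farther back than the reported TCP. Working out by how much.

Run:
```python
from h import *
o=monitor.get_obs(); o=dict(o); Rm=R.from_quat(o["tool_rot"],scalar_first=True).as_matrix()
for b in (0,.01,.02,.025,.03,.035):
  print(b,[w2px("wrist",o["eef_pos"]+Rm@[x,0,-b],o).round(0).tolist() for x in(.011,0,-.011)],
   "scene@.0745",[w2px("scene",np.array([.597,-.017,.0745])+Rm@[x,0,-b]).round(0).tolist() for x in(.011,0,-.011)])
```

```text
0 [[319.0, 259.0], [319.0, 279.0], [319.0, 298.0]] scene@.0745 [[222.0, 252.0], [223.0, 257.0], [223.0, 263.0]]
0.01 [[319.0, 266.0], [319.0, 287.0], [319.0, 307.0]] scene@.0745 [[222.0, 250.0], [222.0, 255.0], [222.0, 260.0]]
0.02 [[319.0, 274.0], [319.0, 296.0], [319.0, 317.0]] scene@.0745 [[221.0, 247.0], [221.0, 252.0], [221.0, 257.0]]
0.025 [[319.0, 278.0], [319.0, 300.0], [319.0, 322.0]] scene@.0745 [[220.0, 246.0], [221.0, 251.0], [221.0, 256.0]]
0.03 [[319.0, 282.0], [319.0, 305.0], [319.0, 327.0]] scene@.0745 [[220.0, 244.0], [220.0, 249.0], [221.0, 255.0]]
0.035 [[319.0, 287.0], [319.0, 311.0], [319.0, 333.0]] scene@.0745 [[219.0, 243.0], [220.0, 248.0], [220.0, 253.0]]
```

Both cameras agree that the fingertips sit about 30 mm behind the reported TCP, so they closed just above the bar. I'll half-open and descend further, watching the force.

Emit:
{"name": "move_tool", "arguments": {"ticks": [{"finger_gap": 0.5}, {"finger_gap": 0.5}, {"finger_gap": 0.5}, {"xyz": [0, 0.001, 0.005], "finger_gap": 0.5}, {"xyz": [0, 0, 0.005], "finger_gap": 0.5}, {"xyz": [0, 0, 0.005], "finger_gap": 0.5}, {"xyz": [0, 0, 0.005], "finger_gap": 0.5}, {"xyz": [0, 0, 0.005], "finger_gap": 0.5}, {"finger_gap": 0.5}], "grip_force": 40}}

```text
t: 6.15
eef_pos: [0.5963, -0.0161, 0.0605]
tool_rot: [-0.001, -0.033, 0.999, -0.0]
contact_force: [-0.1, -0.7, -0.5]
gripper_width: 0.497
grasp_force: 0.0
```

Emit:
{"name": "move_tool", "arguments": {"ticks": [{"xyz": [0, 0, 0.003], "finger_gap": 0.5}, {"xyz": [0, 0, 0.003], "finger_gap": 0.5}, {"xyz": [0, 0, 0.003], "finger_gap": 0.5}, {"xyz": [0, 0, 0.003], "finger_gap": 0.5}, {"finger_gap": 0.5}], "grip_force": 40}}

```text
t: 6.65
eef_pos: [0.5967, -0.016, 0.049]
tool_rot: [-0.0, -0.033, 0.999, -0.0]
contact_force: [-0.4, -0.3, -0.3]
gripper_width: 0.502
grasp_force: 0.0
```

Emit:
{"name": "move_tool", "arguments": {"ticks": [{"finger_gap": 0.3}, {"finger_gap": 0.2}, {"finger_gap": 0}, {"finger_gap": 0}, {"finger_gap": 0}, {"finger_gap": 0}], "grip_force": 40}}

```text
t: 7.25
eef_pos: [0.5971, -0.0157, 0.0497]
tool_rot: [0.0, -0.033, 0.999, 0.0]
contact_force: [-1.6, 1.8, 3.9]
gripper_width: 0.147
grasp_force: 39.0
```

Gripped at 39 N, but width 12.5 mm and an upward force suggest I'm holding it above its axis. Regripping a little lower.

Emit:
{"name": "move_tool", "arguments": {"ticks": [{"finger_gap": 0.45}, {"finger_gap": 0.45}, {"xyz": [0, 0, 0.003], "finger_gap": 0.45}, {"xyz": [0, 0, 0.003], "finger_gap": 0.45}, {"finger_gap": 0.3}, {"finger_gap": 0}, {"finger_gap": 0}, {"finger_gap": 0}, {"finger_gap": 0}], "grip_force": 50}}

```text
t: 8.15
eef_pos: [0.5968, -0.016, 0.0434]
tool_rot: [-0.0, -0.033, 0.999, 0.0]
contact_force: [0.2, -0.2, -2.1]
gripper_width: 0.144
grasp_force: 48.6
```

Emit:
{"name": "move_tool", "arguments": {"ticks": [{"xyz": [0, 0, -0.003], "finger_gap": 0}, {"xyz": [0, 0, -0.003], "finger_gap": 0}, {"xyz": [0, 0, -0.003], "finger_gap": 0}, {"xyz": [0, 0, -0.003], "finger_gap": 0}, {"xyz": [0, 0, -0.003], "finger_gap": 0}, {"finger_gap": 0}, {"finger_gap": 0}], "grip_force": 50}}

```text
t: 8.85
eef_pos: [0.5968, -0.0159, 0.0585]
tool_rot: [-0.0, -0.033, 0.999, 0.0]
contact_force: [1.1, 0.9, -7.7]
gripper_width: 0.145
grasp_force: 48.6
```

Run:
```python
from h import *
o=monitor.get_obs();a=.066;p=o["eef_pos"];print("s",p[:2]@[-np.sin(a),np.cos(a)],o["contact_force"])
im=eyes.read_camera("scene")[195:305,150:300]; cv2.imwrite("pics/s4.png",cv2.resize(im,(750,550),interpolation=cv2.INTER_CUBIC))
```

```text
s -0.0552323242147831 [ 1.05431482  0.90001396 -7.70912852]
```

View pics/s4.png

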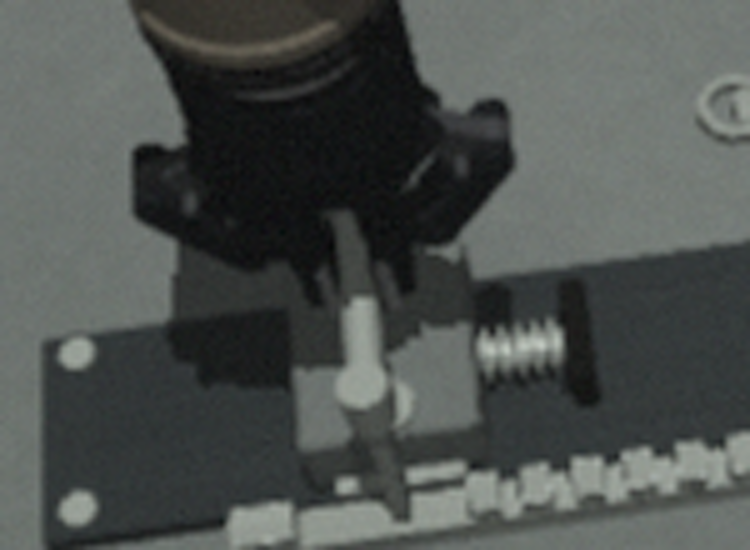

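The bar is held up: the knob has risen to about (222,272), 7.7 N of downward pull, 15 mm lift. Sliding along now.

Emit:
{"name": "move_tool", "arguments": {"ticks": [{"xyz": [0, 0.003, 0], "finger_gap": 0}, {"xyz": [0, 0.005, 0], "finger_gap": 0}, {"xyz": [0, 0.005, 0], "finger_gap": 0}, {"xyz": [0, 0.005, 0], "finger_gap": 0}, {"xyz": [0, 0.005, 0], "finger_gap": 0}, {"xyz": [0, 0.005, 0], "finger_gap": 0}, {"xyz": [0, 0.005, 0], "finger_gap": 0}, {"xyz": [0, 0.005, 0], "finger_gap": 0}, {"xyz": [0, 0.005, 0], "finger_gap": 0}, {"xyz": [0, 0.005, 0], "finger_gap": 0}, {"xyz": [0, 0.005, 0], "finger_gap": 0}, {"xyz": [0, 0.005, 0], "finger_gap": 0}, {"xyz": [0, 0.005, 0], "finger_gap": 0}, {"xyz": [0, 0.005, 0], "finger_gap": 0}, {"xyz": [0, 0.002, 0], "finger_gap": 0}], "grip_force": 50}}

```text
t: 10.4
eef_pos: [0.5921, 0.0515, 0.0583]
tool_rot: [-0.0, -0.032, 0.999, -0.001]
contact_force: [1.4, -5.8, -8.1]
gripper_width: 0.143
grasp_force: 48.8
```

Emit:
{"name": "move_tool", "arguments": {"ticks": [{"xyz": [0, 0.003, 0], "finger_gap": 0}, {"xyz": [0, 0.003, 0], "finger_gap": 0}, {"xyz": [0, 0.003, 0], "finger_gap": 0}, {"xyz": [0, 0.003, 0], "finger_gap": 0}], "grip_force": 50}}

```text
t: 10.8
eef_pos: [0.5914, 0.0628, 0.0583]
tool_rot: [-0.0, -0.032, 0.999, -0.002]
contact_force: [1.8, -8.2, -9.2]
gripper_width: 0.141
grasp_force: 48.9
```

Emit:
{"name": "move_tool", "arguments": {"ticks": [{"xyz": [0, 0.003, 0], "finger_gap": 0}, {"xyz": [0, 0.003, 0], "finger_gap": 0}, {"xyz": [0, 0.003, 0], "finger_gap": 0}, {"xyz": [0, 0.003, 0], "finger_gap": 0}], "grip_force": 50}}

```text
t: 11.2
eef_pos: [0.5906, 0.0738, 0.0582]
tool_rot: [-0.0, -0.032, 0.999, -0.002]
contact_force: [1.4, -8.0, -8.5]
gripper_width: 0.142
grasp_force: 48.9
```

Emit:
{"name": "move_tool", "arguments": {"ticks": [{"xyz": [0, 0.003, 0], "finger_gap": 0}, {"xyz": [0, 0.003, 0], "finger_gap": 0}]}}

```text
t: 11.4
eef_pos: [0.5902, 0.0798, 0.0582]
tool_rot: [-0.0, -0.032, 0.999, -0.002]
contact_force: [1.2, -8.0, -8.3]
gripper_width: 0.143
grasp_force: 48.9
```

Emit:
{"name": "move_tool", "arguments": {"ticks": [{"xyz": [0, 0.002, 0], "finger_gap": 0}, {"xyz": [0, 0.001, 0], "finger_gap": 0}]}}

```text
t: 11.6
eef_pos: [0.5899, 0.0832, 0.0582]
tool_rot: [-0.0, -0.032, 0.999, -0.002]
contact_force: [1.1, -7.2, -8.0]
gripper_width: 0.149
grasp_force: 48.9
```

Emit:
{"name": "move_tool", "arguments": {"ticks": [{"xyz": [0, 0.002, 0], "finger_gap": 0}, {"xyz": [0, 0.001, 0], "finger_gap": 0}]}}

```text
t: 11.8
eef_pos: [0.5897, 0.086, 0.0582]
tool_rot: [-0.0, -0.032, 0.999, -0.002]
contact_force: [1.7, -7.3, -7.4]
gripper_width: 0.147
grasp_force: 48.9
```

Emit:
{"name": "move_tool", "arguments": {"ticks": [{"xyz": [0, 0.002, 0], "finger_gap": 0}, {"xyz": [0, 0.002, 0], "finger_gap": 0}]}}

```text
t: 12.0
eef_pos: [0.5896, 0.0889, 0.0582]
tool_rot: [-0.0, -0.031, 1.0, -0.002]
contact_force: [2.1, -9.2, -7.7]
gripper_width: 0.141
grasp_force: 48.9
```

Emit:
{"name": "move_tool", "arguments": {"ticks": [{"xyz": [0, 0.002, 0], "finger_gap": 0}, {"xyz": [0, 0.002, 0], "finger_gap": 0}]}}

```text
t: 12.2
eef_pos: [0.5893, 0.0927, 0.0581]
tool_rot: [-0.0, -0.031, 1.0, -0.003]
contact_force: [2.0, -10.7, -8.1]
gripper_width: 0.146
grasp_force: 48.9
```

Run:
```python
from h import *
o=monitor.get_obs();a=.066;p=o["eef_pos"];print("s",p[:2]@[-np.sin(a),np.cos(a)],o["contact_force"])
import json
json.dump({k:np.array(o[k]).tolist() for k in("eef_pos","tool_rot")},open("w5.json","w"))
i=eyes.read_camera("wrist");cv2.imwrite("pics/w5.png",i)
c=i[180:330,250:450]; cv2.imwrite("pics/w5c.png",cv2.resize(c,(800,600),interpolation=cv2.INTER_CUBIC))
```

```text
s 0.05365466621334892 [  1.97480706 -10.66997067  -8.06119837]
```

View pics/w5c.png

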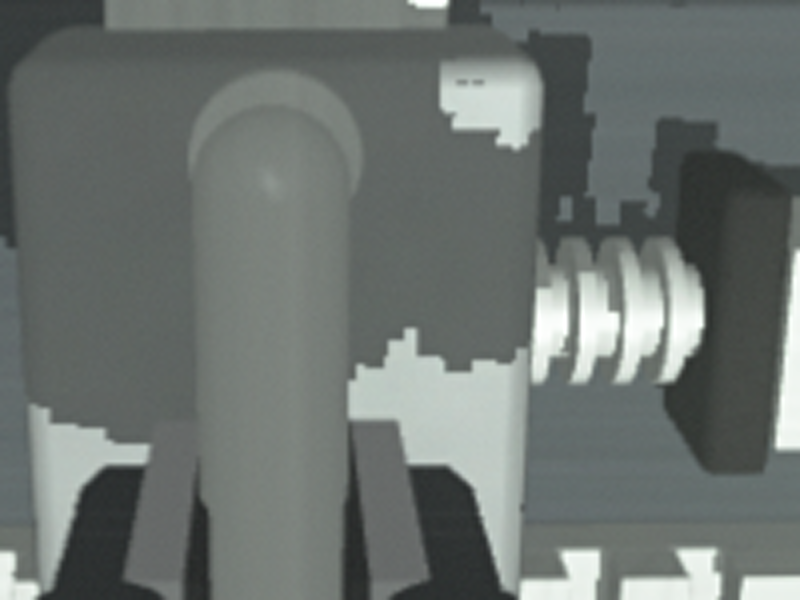

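The pad bears squarely on the tube, the bar is central in the fingers at col ~275 of the crop, and notch openings are near u≈594 and 715 at the bottom. Working out where the jaw is relative to the notches.

Run:
```python
from h import *
import json
o=json.load(open("w5.json"));a=.066;yh=np.array([-np.sin(a),np.cos(a)])
S=lambda u,v,z: round(float(px2w("wrist",(250+u/4,180+v/4),z,o)[:2]@yh),4)
print("tcp s",np.array(o["eef_pos"])[:2]@yh)
print("teeth",[S(u,588,.024) for u in(568,620,690,740)])
print("jaw top edges",S(541,110,.05),S(12,110,.05),"lower",S(525,400,.05),S(30,400,.05)); print("bar",S(270,250,.110),S(274,450,.110))
print("pad front top",S(792,200,.041),"tube end",S(797,260,.042),S(778,440,.042))
i=cv2.imread("pics/w5.png",0); print(i[326,375:450].tolist()); print(i[322,375:450].tolist())
```

```text
tcp s 0.05365466621334892
teeth [0.1008, 0.1094, 0.1209, 0.1292]
jaw top edges 0.0877 0.0196 lower 0.0875 0.0199
bar 0.0534 0.0537
pad front top 0.1248 tube end 0.126 0.1259
[123, 165, 168, 158, 148, 215, 240, 240, 240, 239, 238, 236, 236, 239, 240, 240, 239, 239, 237, 236, 236, 237, 238, 220, 132, 123, 118, 104, 102, 110, 187, 238, 237, 236, 237, 238, 238, 239, 239, 238, 237, 235, 234, 236, 239, 239, 237, 227, 231, 235, 235, 235, 235, 236, 237, 152, 107, 103, 105, 110, 176, 244, 240, 240, 239, 240, 239, 239, 239, 239, 239, 239, 239, 239, 238]
[182, 176, 169, 159, 141, 105, 107, 109, 108, 110, 110, 110, 110, 108, 105, 115, 172, 236, 239, 238, 237, 237, 238, 239, 225, 136, 120, 108, 104, 109, 112, 112, 109, 108, 108, 106, 108, 107, 109, 109, 109, 112, 110, 107, 106, 117, 191, 233, 238, 237, 238, 237, 237, 176, 134, 123, 110, 107, 108, 111, 113, 113, 112, 113, 113, 112, 113, 113, 112, 113, 114, 113, 113, 113, 113]
```

Jaw middle at s = 0.0536 (it matches the TCP) and the notch at 0.0651, so +11.4 mm gives ~18 mm of pad. Moving.

Emit:
{"name": "move_tool", "arguments": {"ticks": [{"xyz": [0, 0.002, 0], "finger_gap": 0}, {"xyz": [0, 0.002, 0], "finger_gap": 0}, {"xyz": [0, 0.002, 0], "finger_gap": 0}, {"xyz": [0, 0.002, 0], "finger_gap": 0}, {"xyz": [0, 0.002, 0], "finger_gap": 0}, {"xyz": [0, 0.001, 0], "finger_gap": 0}, {"finger_gap": 0}, {"finger_gap": 0}]}}

```text
t: 13.05
eef_pos: [0.5885, 0.1035, 0.0581]
tool_rot: [-0.001, -0.031, 1.0, -0.003]
contact_force: [1.9, -9.5, -8.3]
gripper_width: 0.147
grasp_force: 48.9
```

Run:
```python
from h import *
a=.066;yh=np.array([-np.sin(a),np.cos(a)]);o=monitor.get_obs()
s=[]
for k in range(2): eyes.read_camera("scene"); s.append(monitor.get_obs()["eef_pos"][:2]@yh)
print(s,o["contact_force"])
```

```text
[np.float64(0.06445451299889651), np.float64(0.06445165388311394)] [ 1.85884188 -9.54641902 -8.3086638 ]
```

Emit:
{"name": "move_tool", "arguments": {"ticks": [{"xyz": [0, 0.0006, 0], "finger_gap": 0}, {"finger_gap": 0}, {"xyz": [0, 0, 0.002], "finger_gap": 0}, {"xyz": [0, 0, 0.002], "finger_gap": 0}, {"finger_gap": 0}], "grip_force": 30}}

```text
t: 13.65
eef_pos: [0.5885, 0.1038, 0.054]
tool_rot: [-0.001, -0.031, 1.0, -0.003]
contact_force: [1.9, -11.2, -7.3]
gripper_width: 0.146
grasp_force: 49.0
```

Emit:
{"name": "move_tool", "arguments": {"ticks": [{"xyz": [0, 0, 0.001], "finger_gap": 0}, {"finger_gap": 0}]}}

```text
t: 13.85
eef_pos: [0.5885, 0.1038, 0.053]
tool_rot: [-0.001, -0.031, 1.0, -0.003]
contact_force: [1.1, -10.4, -7.5]
gripper_width: 0.141
grasp_force: 49.0
```

Emit:
{"name": "move_tool", "arguments": {"ticks": [{"xyz": [0, 0, 0.001], "finger_gap": 0}, {"finger_gap": 0}]}}

```text
t: 14.05
eef_pos: [0.5885, 0.1038, 0.0521]
tool_rot: [-0.001, -0.031, 1.0, -0.003]
contact_force: [1.4, -10.3, -7.4]
gripper_width: 0.139
grasp_force: 49.0
```

Emit:
{"name": "move_tool", "arguments": {"ticks": [{"xyz": [0, 0, 0.0005], "finger_gap": 0}, {"finger_gap": 0}]}}

```text
t: 14.25
eef_pos: [0.5885, 0.1038, 0.0516]
tool_rot: [-0.001, -0.031, 1.0, -0.003]
contact_force: [1.2, -10.4, -7.2]
gripper_width: 0.141
grasp_force: 49.0
```

Emit:
{"name": "move_tool", "arguments": {"ticks": [{"xyz": [0, 0, 0.0005], "finger_gap": 0}, {"finger_gap": 0}]}}

```text
t: 14.45
eef_pos: [0.5885, 0.1038, 0.0512]
tool_rot: [-0.001, -0.031, 1.0, -0.003]
contact_force: [0.7, -10.4, -7.6]
gripper_width: 0.143
grasp_force: 49.0
```

Emit:
{"name": "move_tool", "arguments": {"ticks": [{"xyz": [0, 0, 0.001], "finger_gap": 0}, {"finger_gap": 0}]}}

```text
t: 14.65
eef_pos: [0.5885, 0.1038, 0.0502]
tool_rot: [-0.001, -0.031, 1.0, -0.003]
contact_force: [0.8, -11.0, -7.0]
gripper_width: 0.146
grasp_force: 49.0
```

Emit:
{"name": "move_tool", "arguments": {"ticks": [{"xyz": [0, 0, 0.001], "finger_gap": 0}, {"finger_gap": 0}]}}

```text
t: 14.85
eef_pos: [0.5885, 0.1038, 0.0491]
tool_rot: [-0.001, -0.031, 1.0, -0.003]
contact_force: [0.4, -11.6, -7.2]
gripper_width: 0.145
grasp_force: 49.0
```

Emit:
{"name": "move_tool", "arguments": {"ticks": [{"xyz": [0, 0, 0.001], "finger_gap": 0}, {"finger_gap": 0}]}}

```text
t: 15.05
eef_pos: [0.5885, 0.1038, 0.0482]
tool_rot: [-0.001, -0.031, 1.0, -0.003]
contact_force: [0.3, -10.8, -7.4]
gripper_width: 0.144
grasp_force: 49.0
```

Emit:
{"name": "move_tool", "arguments": {"ticks": [{"xyz": [0, 0, 0.001], "finger_gap": 0}, {"finger_gap": 0}]}}

```text
t: 15.25
eef_pos: [0.5885, 0.1038, 0.0472]
tool_rot: [-0.001, -0.031, 1.0, -0.003]
contact_force: [1.3, -10.4, -7.2]
gripper_width: 0.146
grasp_force: 49.0
```

Hanging freely at about 4 mm lift, so the blade is in the notch. Releasing.

Emit:
{"name": "move_tool", "arguments": {"ticks": [{"finger_gap": 0.3}, {"finger_gap": 0.5}, {"finger_gap": 0.5}, {"finger_gap": 0.5}, {"finger_gap": 0.5}]}}

```text
t: 15.75
eef_pos: [0.5889, 0.1099, 0.0478]
tool_rot: [0.0, -0.033, 0.999, 0.0]
contact_force: [0.3, -0.2, 0.4]
gripper_width: 0.502
grasp_force: 0.0
```

Emit:
{"name": "move_tool", "arguments": {"ticks": [{"xyz": [0, 0, -0.005], "finger_gap": 0.5}, {"xyz": [0, 0, -0.02], "finger_gap": 0.5}, {"xyz": [0, 0, -0.03], "finger_gap": 0.6}, {"xyz": [0, 0, -0.04], "finger_gap": 1}, {"xyz": [0, 0, -0.04], "finger_gap": 1}, {"xyz": [0.04, 0, 0], "finger_gap": 1}, {"xyz": [0.04, 0, 0], "finger_gap": 1}, {"finger_gap": 1}, {"finger_gap": 1}]}}

```text
t: 16.65
eef_pos: [0.5085, 0.1042, 0.1831]
tool_rot: [0.0, -0.033, 0.999, 0.0]
contact_force: [0.1, -0.2, 0.2]
gripper_width: 0.997
grasp_force: 0.0
```

Run:
```python
from h import *
a=.066;yh=np.array([-np.sin(a),np.cos(a),0]);xh=np.array([np.cos(a),np.sin(a),0])
s=eyes.read_camera("scene");t=eyes.read_camera("top");o=dict(monitor.get_obs());w=eyes.read_camera("wrist")
for n,i in(("s",s),("t",t),("w",w)): cv2.imwrite(f"pics/{n}6.png",i)
P=lambda X,sv,z:X*xh+sv*yh+[0,0,z]
for sv in(.065,):
  for z in(.095,.099,.105): print(z,"knob scene",w2px("scene",P(.654,sv,z)),"wrist",w2px("wrist",P(.654,sv,z),o),"bar near end wrist",w2px("wrist",P(.5544,sv,z),o))
# calibration on the first scene picture: knob (down) as seen at s=-.055
print("ref",w2px("scene",P(.654,-.055,.095)))
def blob(img,c):
  x,y=np.round(c).astype(int); g=cv2.cvtColor(img,cv2.COLOR_BGR2GRAY)[y-9:y+10,x-9:x+10]; return g
r0=blob(cv2.imread("pics/scene0.png"),w2px("scene",P(.654,-.055,.095))); r1=blob(s,w2px("scene",P(.654,.065,.095)))
print(r0);print(r1)
```

```text
0.095 knob scene [291.08510873 271.16069135] wrist [312.80555597 386.70933786] bar near end wrist [312.14595695 281.47412591]
0.099 knob scene [291.00708291 270.13032299] wrist [312.73408039 389.78891669] bar near end wrist [312.05565228 283.49440015]
0.105 knob scene [290.88888147 268.56944334] wrist [312.62368574 394.54754055] bar near end wrist [311.91549195 286.63086022]
ref [223.8860902  280.75919462]
[[105 102 105 106 105 112 130 141 147 148 148 148 139 108 119 142 137 124
  108]
 [104 104 108 104 115 133 145 148 147 148 148 147 145 134 120 137 147 138
  118]
 [104 102 104 106 130 146 146 147 148 147 147 145 148 147 121 125 143 143
  121]
 [105 105 104 108 133 146 145 146 148 149 148 145 148 146 112 128 147 144
  119]
 [106 105 106 111 133 147 147 148 145 147 149 144 146 141 104 119 14
[... 1987 characters left out ...]
  73  75  77  77  80  79  75  78  83  84  77
   77]
 [109 110 105  77  51  59  65  72  72  77  77  80  75  74  71  64  60  59
   58]
 [ 96  91  85  63  52  57  66  70  75  75  77  78  76  74  65  61  58  61
   57]
 [ 70  66  54  46  48  53  61  66  72  77  80  74  74  65  58  59  58  61
   59]
 [ 58  57  54  51  46  46  48  57  66  72  70  74  63  56  56  58  58  55
   57]
 [ 58  57  53  46  51  49  48  49  57  64  69  69  62  53  54  60  53  58
   57]
 [ 58  58  53  49  51  51  49  48  55  71  77  74  64  73  80  75  86 105
  107]
 [ 58  55  50  49  46  52  50  53  53  68  75  78 100 126 129 125 134 149
  151]
 [ 75  66  54  58  61  60  61  63  61  68  74  78 119 151 155 155 159 159
  152]]
```

The knob patch sits at the same height as when it was fully down (a 10 mm lift would shift it 2.6 px) and at the column expected for s = 0.065. The arm is clear of everything, so I'm handing in.

```bash
python3 -c "
from station import bot
print(bot.hand_in())"
```

```text
the job is handed in; nothing more can be done
None
```

The tube is clamped and the job is handed in: the tube is home against the fixed jaw, the pad is pressed in about 18 of 32 mm, the bar is fully down in its notch and the arm is clear; no verdict came back.

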